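# Clamp the layout block with three ratchet clicks and hold

## Robot

A 7-joint arm with a two-finger parallel gripper is mounted at the origin on a cart in front of the work surface, level with it; the furniture and walls round the work are solid. World frame = base frame: x ahead of the robot, y to its left, z up, the work surface at z = 0. Lengths are in m, angles in rad, forces in N, time in s.
With the tool pointing down it reaches from about 0.375 to 0.925 m from the base axis. Payload 3.1 kg.
Tool frame: the origin (TCP) lies at the very end of the fingers, on their centre line; the grasp point (between the pads) lies 19 mm behind it; z points along the fingers, y is the line along which they close (so a half turn about z gives the same grasp; the last joint's range is limited). The gripper opens to 85 mm and grips with 20 to 120 N. Pads are 22 mm wide; open, the fingers measure 114 mm over their backs; the gripper's body (76 mm by 85 mm) begins 54 mm behind the grasp point. The pads swing forward as they close: fully open they stand 13 mm farther back than shut.
Start: joints at [1.021, 0.383, 0.044, 1.598, -0.018, 1.161, -0.05], TCP at [0.284, -0.585, 0.198] pointing down, gripper open.
Joint ranges: [-2.61, 2.61], [-0.41, 2.15], [-1.48, 1.57], [0, 2.5], [-1.57, 4.71], [0.05, 1.97], [-2.85, 2.85]. Speed limits (rad/s): [2.79, 2.79, 3.14, 3.14, 3.14, 3.14, 3.14].

## Interface

Orientations are given as a rotation vector (axis times angle).
In Python, from cell import env gives the robot as it stands.
- The arm moves only by the tool step_arm, never from a script. Its argument "motion" is a list of rows, each a list of 7 numbers: the shift along the tool's x, y, z in mm, then the turn, a rotation vector about the tool's x, y, z in degrees, then the finger opening in mm, from 0 to 85.4. A call has 1 to 20 rows; each row is the pose to reach, as a shift and turn from the pose commanded when the call began, along the tool's axes at that moment; what a row does not reach only later rows make up. A row lasts 1/10 s, in which the tool goes at most 50 mm and 8.59 degrees, less where a joint would pass 70% of its speed; a pose out of reach is approached as far as the arm can. A call with a gripper value outside its range is refused whole. The fingers move at their own pace and stop on an object; "newtons" is the grip in N (left out, the last holds). Time passes only in rows, so rows that repeat a pose let the fingers close. It gives the time, the measured TCP pose, the force, the opening and the grip force at its end, in the units of the state.
- env.sense(): the state, without advancing time (a new reading comes with each control period).
- env.camera(name): name is "scene" or "side" or "wrist"; returns (picture, depth): 480x640x3 uint8, red, green, blue; 480x640 float32, m along the optical axis (not along the pixel's ray), 0 where there is no reading.
- env.camera_info(name): a dict with "vertical_fov" (degrees; the focal length in pixels is half the picture's height over the tangent of half this angle, whatever the lens; pixels are square), "cx", "cy" (the principal point, pixels), "extrinsics" (4x4, takes a point from world to camera coordinates). Camera axes: x right, y down, z forward; pixel columns grow to the right and rows downward; lengths in m; the calibration is good to about 2 mm. A picture is of the moment at which its call begins: read the wrist's pose just before it. camera_info takes no time and is no camera call; for the wrist camera it gives the pose at the moment of the call.
- env.finish_job(): hands the job in; it is judged then, once.
The state is a dict: "time_s": time; "joints": joint angles; "qvel": joint speeds; "tau": joint torques, N m; "position": TCP position; "ee_rot": TCP orientation; "ft_force": force on the tool from outside, world axes, zero at the start; "ft_torque": the same for the moment, N m; "opening": finger opening in m; "grip_force": force on a finger pad.
Only numpy, scipy, OpenCV 4.12 (cv2) and the standard library are available. Lean on these libraries where they do the work, as an engineer would, in place of code of your own. Each camera call takes 0.05 s, during which the arm holds its last target. There are 200 camera calls.

## Task

Push the aluminium layout block along the channel of the bench clamp, under the overhang, until it rests against the end stop. Then take the upright knob of the ratchet lever and swing it forward, away from the robot, by exactly three clicks, never a fourth, so that the jaw grips the block for marking out. The lever springs back when let go, so finish while still holding its knob at the third click, and leave the other things on the table where they are.

Things in the scene. Friction and masses are not known exactly. Their poses are not given: they have to be found in the camera images.
- clamp: fixed bench clamp on a plywood board 190 x 178 mm, 9 mm thick. Origin: on the table top, under the channel's centre line; x runs along the channel to its end stop, z up. Board: x -105 to 85, y -130 to 48 mm. Channel 26 mm wide, floor at z 9, between a fence (inner face y 13, top z 17, x -95 to 75) and a guide strip (y -13, top z 17, x -95 to -30), then the jaw; open towards -x.
- end_stop (a point): foot of the end stop's face, on the channel's centre line at floor height: x 60, y 0, z 9 mm in the clamp's frame. Axes as the clamp's. The stop is 16 mm high.
- overhang (a point): middle of the underside of the overhang across the channel: x 32, y 0, z 34 mm in the clamp's frame. The overhang spans x 12 to 52 mm, its top is at z 41 mm, and it is carried on the fence side (y up to 35 mm).
- layout_block: aluminium layout block, 70 x 22 x 18 mm, 0.08 to 0.15 kg, in the mouth of the channel on its floor, 10 mm proud of fence and strip (top at z 27 mm). Origin: centre of its underside; its y axis runs along its 70 mm length, y to the end stop, z up. Against the stop its centre is at x 25 mm in the clamp's frame; its tail, at x -10, still sticks out 22 mm in front of the overhang.
- lever (a joint): ratchet lever's angle, rad: 0 = fully back (start), growing counter-clockwise seen from above, at most 1.25. Clicks come at about 0.12, 0.37, 0.62, 0.87, 1.12; the notches after them are at 0.25, 0.50, 0.75, 1.00. A spring returns it to 0 when let go. The push at the knob rises to 5 to 9 N before each click and falls to 3 to 6 N after it.
- lever_pivot (a point): the lever's upright pivot at table height: x 0, y -80, z 0 mm in the clamp's frame; axes as the clamp's. The hub round it has a radius of 14 mm (toothed disc 57 mm, top z 31) and its top at z 44 mm.
- lever_knob: upright round black knob on the lever's end, 20 mm in diameter, 46 mm high. Origin: on its axis at its underside, 40 mm above the table (just over the lever's bar). It runs on a circle of radius 90 mm: at lever angle q it is at x = 90 sin(q - 0.60), y = -80 - 90 cos(q - 0.60) mm in the clamp's frame. It revolves freely on its own pin, so the fingers need not turn with the lever.
- jaw: steel jaw beside the channel (x -5 to 45 mm, open face y -15, top z 24 mm in the clamp's frame); the lever drives it 14.7 mm per rad towards the fence through a spring of about 1 N per mm, so that it meets the block by the second click. Its origin is the clamp's origin when open; axes as the clamp's.
- glass_nugget: small domed glass nugget, 26 mm across, 10 mm high, lying on the clamp's board near the front corner on the lever side; leave alone
- pencil: pencil, 148 mm long, 7 mm thick, lying beside the clamp on the fence side; leave alone
- foil_roll_copper: flat roll of copper foil, 61 mm across, 7 mm high, behind the clamp; leave alone
- foil_roll_black: flat roll of black-backed foil, 55 mm across, 7 mm high, in front of the lever; leave alone
- solder_spool: standing spool of solder wire, 62 mm across, 40 mm high, behind the clamp; leave alone

How it is judged:
On the way, in this order (a step that is already met when the one before it is completed fails the run):
1. the block is against the end stop while the lever is still back, before its first click (x of layout_block in the frame of clamp above 0.0205 m and y of layout_block in the frame of clamp between -0.006 and 0.006 m and z of layout_block in the frame of clamp between 0.005 and 0.013 m and angle between the y axis of layout_block and the x axis of clamp, either way round below 0.12 rad and value of joint lever below 0.11 rad), for 0.2 s.
2. the lever is held in the third notch (value of joint lever between 0.66 and 0.85 rad), for 0.2 s.
At the end, for the whole second after the job is handed in: The block lies flat in the channel within 4.5 mm of the end stop and the jaw presses it with more than 1.5 N; the lever stands still between 0.66 and 0.85 rad (third notch) and the fingers hold its knob with more than 1 N; the robot does not touch the block (all of step 2 and x of layout_block in the frame of clamp above 0.0205 m and y of layout_block in the frame of clamp between -0.006 and 0.006 m and z of layout_block in the frame of clamp between 0.005 and 0.013 m and angle between the y axis of layout_block and the x axis of clamp, either way round below 0.12 rad and velocity of joint lever between -0.1 and 0.1 rad/s and contact force between the fingers and lever_knob above 1 N and contact force between jaw and layout_block above 1.5 N and contact force between each of the arm, the fingers and layout_block below 0.1 N); the arm keeps its last pose, push and grip.
It fails at once if the lever is taken past the fourth click (value of joint lever above 0.9 rad).
It fails at once if a bystander (nugget, pencil, foil roll, spool) is shifted more than 20 mm (distance of any of glass_nugget, pencil, foil_roll_copper, foil_roll_black, solder_spool from where it was at the start of the episode above 0.02 m).
It also fails if it takes over 45 s, if anything falls off the work surface, if the arm or the gripper's body presses on something with over 40 N, if the wrist force passes 120 N, or if a joint passes its speed limit or range.

## Working session

There is one attempt and no reset: what is moved stays moved. The work goes in short steps, Python scripts to look and compute and a tool call to move; the robot and the scene stay as the last step left them, time stands still between calls to the robot, and variables do not carry over. Pictures are saved under pics/ and viewed, at most 10 in all, crops included, and the job is handed in when it is done.

Besides the shell and the picture viewer there is one more tool, called after "Request:" in YAML: its name, and indented under it one key for each argument. step_arm: Moves the arm, as the interface text tells. Its arguments: {"type":"object","properties":{"motion":{"type":"array","items":{"type":"array","items":{"type":"number"}}},"newtons":{"type":"number"}},"required":["motion"]}

```bash
ls; mkdir -p pics; python3 - <<'E'
from cell import env
import cv2,numpy as np
s=env.sense();print({k:np.round(v,3) for k,v in s.items()})
for n in("scene","side"):
    p,d=env.camera(n);np.savez(f"pics/{n}.npz",p=p,d=d);cv2.imwrite(f"pics/{n}0.png",p[:,:,::-1]);i=env.camera_info(n);print(n,i)
E
```

```text
pics
{'time_s': np.float64(0.0), 'joints': array([ 1.021,  0.384,  0.044,  1.6  , -0.018,  1.161, -0.05 ]), 'qvel': array([ 0.001,  0.001, -0.001,  0.   ,  0.001, -0.   , -0.   ]), 'tau': array([-0.0000e+00, -4.3346e+01,  1.0250e+00, -2.4951e+01,  1.1000e-02,
        1.2000e-02, -0.0000e+00]), 'position': array([ 0.283, -0.584,  0.197]), 'ee_rot': array([-3.059e+00, -7.030e-01,  1.000e-03]), 'ft_force': array([ 0.083,  0.243, -0.992]), 'ft_torque': array([-0.017, -0.02 , -0.056]), 'grip_force': np.float64(0.0), 'opening': np.float64(0.085)}
scene {'vertical_fov': 53.23015332679339, 'cx': 314.93215116329833, 'cy': 246.51251293939282, 'extrinsics': array([[-0.46666424, -0.88436063, -0.01143469,  0.25880993],
       [-0.47679987,  0.26244747, -0.83891788,  0.35983386],
       [ 0.74490695, -0.38604092, -0.54413789,  0.45110855],
       [ 0.        ,  0.        ,  0.        ,  1.        ]])}
side {'vertical_fov': 43.10180356453821, 'cx': 320.7169597256322, 'cy': 223.66118093672776, 'extrinsics': array([[-0.85163339, -0.52413063,  0.00276642,  0.50738942],
       [-0.25429454,  0.40856362, -0.87659002,  0.20770278],
       [ 0.45831741, -0.74723682, -0.48122998,  0.71474737],
       [ 0.        ,  0.        ,  0.        ,  1.        ]])}
```

View pics/scene0.png

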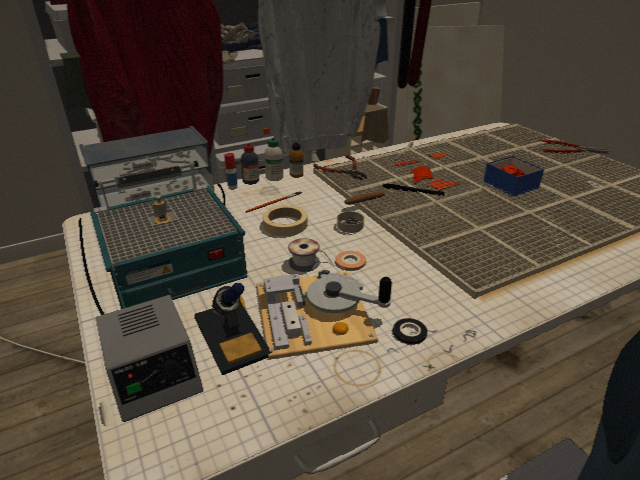

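View pics/side0.png

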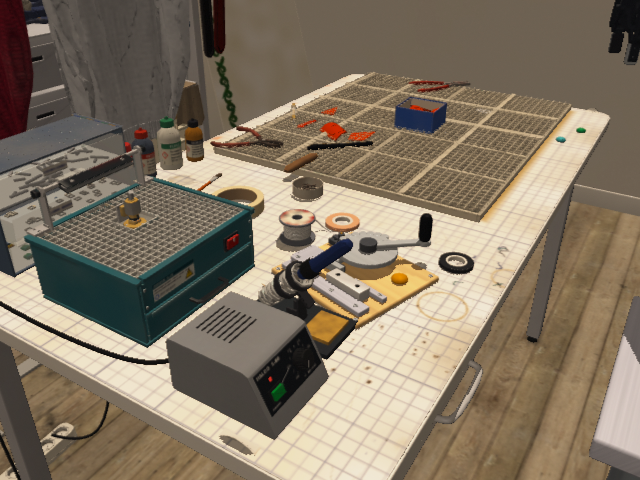

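The scene view shows the clamp board at about (257–377, 275–353), the black knob at (385, 290), the nugget at (341, 328), the black foil at (409, 330), and a soldering iron stand left of the clamp at (230, 330). I'll enlarge it.

```bash
cat > h.py <<'E'
import numpy as np,cv2
from cell import env
def K(i):
    f=240/np.tan(np.radians(i["vertical_fov"])/2); return f
def ray(i,u,v,z):
    E=np.array(i["extrinsics"]);R=E[:3,:3];c=-R.T@E[:3,3]
    d=R.T@np.array([(u-i["cx"])/K(i),(v-i["cy"])/K(i),1]);return c+d*(z-c[2])/d[2]
def proj(i,P):
    E=np.array(i["extrinsics"]);q=E[:3,:3]@P+E[:3,3];return np.array([q[0]/q[2]*K(i)+i["cx"],q[1]/q[2]*K(i)+i["cy"]])
E
python3 - <<'E'
from h import *
p=np.load("pics/scene.npz")["p"]
c=cv2.resize(p[240:365,250:416],None,fx=4.8,fy=4.8,interpolation=cv2.INTER_CUBIC)
c=cv2.convertScaleAbs(c,alpha=1.3,beta=10)
cv2.imwrite("pics/crop1.png",c[:,:,::-1]);print(c.shape)
E
```

```text
(600, 797, 3)
```

View pics/crop1.png

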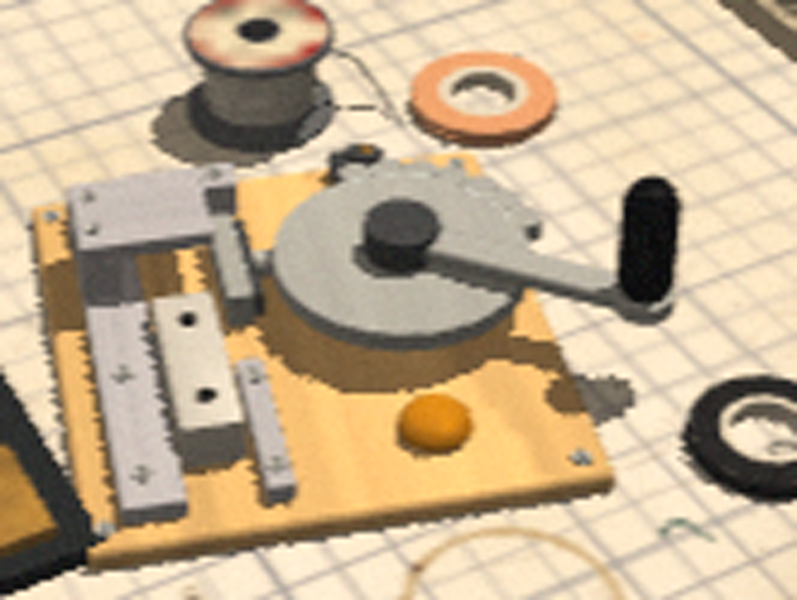

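The crop shows the block in the channel mouth (185–240, 300–460), the knob at (650, 240), the hub at (402, 222), and board corners at about (92, 556), (612, 480), (35, 210) and (475, 155). I'll fit the clamp pose from the corners and hub.

```bash
cat >> h.py <<'E'
from scipy.optimize import least_squares
def w(p,q):
    c,s=np.cos(p[2]),np.sin(p[2]);q=np.array(q,float)
    return np.array([p[0]+c*q[0]-s*q[1],p[1]+s*q[0]+c*q[1],q[2]])
E
python3 - <<'E'
from h import *
i=env.camera_info("scene")
m=lambda u,v:(250+u/4.8,240+v/4.8)
obs=[((-.105,.048,.009),m(92,553)),((-.105,-.13,.009),m(612,478)),((.085,.048,.009),m(33,208)),((0,-.08,.044),m(402,218)),((.090*np.sin(-.6),-.08-.09*np.cos(.6),.086),m(651,188))]
for q,uv in obs: print(ray(i,*uv,q[2]))
f=lambda p:np.concatenate([proj(i,w(p,q))-uv for q,uv in obs])
for p0 in ([.5,-.1,0],[.5,-.1,1]):
  r=least_squares(f,p0);print(r.x,r.cost,r.fun.round(1))
p=r.x
E=np.array(i["extrinsics"]);print("cam",-E[:3,:3].T@E[:3,3])
# orange/black foil/pencil
for n,uv,z in [("blocktail topL",m(178,432),.027),("tail topR",m(243,425),.027),("headL",m(152,300),.027),("headR",m(208,293),.027),("nugget",m(435,425),.014),("blackfoil",(409,330),.004),("spool",m(258,30),.04),("copper",m(483,93),.007)]:
  P=ray(i,*uv,z);d=P[:2]-p[:2];c,s=np.cos(p[2]),np.sin(p[2]);print(n,P.round(4),"clamp",np.round([c*d[0]+s*d[1],-s*d[0]+c*d[1]],4))
E
```

```text
[0.45912583 0.13000399 0.009     ]
[ 0.40796474 -0.03557285  0.009     ]
[0.638068   0.07801712 0.009     ]
[ 0.52467305 -0.021489    0.044     ]
[ 0.45179035 -0.07536641  0.086     ]
[ 0.5458866   0.05613504 -0.29248561] 3.265401613972864 [-1.4  0.5  1.3 -0.5 -0.4 -0.9  0.   0.8  0.5 -0.6]
[ 0.5458866   0.05613504 -0.29248561] 3.265401613972928 [-1.4  0.5  1.3 -0.5 -0.4 -0.9  0.   0.8  0.5 -0.6]
cam [-0.04368782  0.30859018  0.55029572]
blocktail topL [0.479  0.0894 0.027 ] clamp [-0.0736  0.0126]
tail topR [0.4718 0.0691 0.027 ] clamp [-0.0747 -0.009 ]
headL [0.545  0.0688 0.027 ] clamp [-0.0045  0.0119]
headR [0.539  0.0496 0.027 ] clamp [-0.0047 -0.0082]
nugget [0.4535 0.0059 0.014 ] clamp [-0.074  -0.0747]
blackfoil [ 0.406  -0.0968  0.004 ] clamp [-0.0898 -0.1868]
spool [ 0.6663 -0.0347  0.04  ] clamp [ 0.1415 -0.0522]
copper [ 0.6239 -0.1173  0.007 ] clamp [ 0.1247 -0.1436]
```

```bash
python3 - <<'E'
from h import *
from scipy.spatial.transform import Rotation as R
p=np.array([.5459,.0561,-.2925]);c,s=np.cos(p[2]),np.sin(p[2])
T=R.from_rotvec(env.sense()["ee_rot"]).as_matrix();print(T.round(3))
for n in("scene","side"):
    z=np.load(f"pics/{n}.npz");d=z["d"];i=env.camera_info(n);E=i["extrinsics"]
    v,u=np.mgrid[:480,:640];P=np.stack([(u-i["cx"])/K(i)*d,(v-i["cy"])/K(i)*d,d],-1)[d>0]
    W=(P-E[:3,3])@E[:3,:3];D=W[:,:2]-p[:2];C=np.c_[c*D[:,0]+s*D[:,1],-s*D[:,0]+c*D[:,1],W[:,2]]
    k=(abs(C[:,0]+.02)<.16)&(C[:,1]>-.02)&(C[:,1]<.2)&(C[:,2]>.05)
    Q=C[k]
    for a in np.arange(-.2,.16,.02):
        q=Q[(Q[:,0]>=a)&(Q[:,0]<a+.02)]
        if len(q): print(n,round(a,2),len(q),"ymin",q[:,1].min().round(3),"zmax",q[:,2].max().round(3))
    k=(abs(C[:,0])<.12)&(C[:,1]>.045)&(C[:,1]<.14)&(C[:,2]>.085);print("high ymin",C[k][:,1].min() if k.any() else None)
# desired orientations
from math import degrees
for sg in (1,-1):
    y=sg*np.array([c,s,0]);zz=np.array([0,0,-1.]);x=np.cross(y,zz);G=np.c_[x,y,zz]
    print(sg,np.degrees(R.from_matrix(T.T@G).as_rotvec()).round(1))
P0=env.sense()["position"]
for q in [(-.115,0,.12),(-.115,0,.019),(-.024,0,.019)]:
    t=w(p,q);print(q,t.round(4),"tool shift",(T.T@(t-P0)*1000).round(1))
E
```

```text
[[ 0.9    0.437 -0.001]
 [ 0.437 -0.9    0.002]
 [-0.    -0.002 -1.   ]]
scene -0.18 64 ymin 0.175 zmax 0.068
scene -0.16 493 ymin 0.151 zmax 0.08
scene -0.14 725 ymin 0.077 zmax 0.155
scene -0.12 446 ymin 0.073 zmax 0.16
scene -0.1 300 ymin 0.084 zmax 0.145
scene -0.08 368 ymin 0.084 zmax 0.122
scene -0.06 410 ymin 0.081 zmax 0.105
scene -0.04 167 ymin 0.09 zmax 0.102
scene -0.02 11 ymin 0.106 zmax 0.084
scene 0.06 1005 ymin 0.119 zmax 0.113
scene 0.08 1320 ymin 0.071 zmax 0.113
scene 0.1 720 ymin 0.06 zmax 0.113
scene 0.12 416 ymin 0.066 zmax 0.114
high ymin 0.06048513708907276
side -0.18 117 ymin 0.172 zmax 0.068
side -0.16 562 ymin 0.152 zmax 0.081
side -0.14 737 ymin 0.075 zmax 0.156
side -0.12 680 ymin 0.073 zmax 0.16
side -0.1 570 ymin 0.082 zmax 0.147
side -0.08 686 ymin 0.086 zmax 0.128
side -0.06 731 ymin 0.084 zmax 0.111
side -0.04 477 ymin 0.087 zmax 0.101
side -0.02 97 ymin 0.097 zmax 0.083
side -0.0 1 ymin 0.114 zmax 0.05
side 0.04 1 ymin 0.197 zmax 0.108
side 0.06 1283 ymin 0.118 zmax 0.113
side 0.08 1536 ymin 0.067 zmax 0.113
side 0.1 879 ymin 0.058 zmax 0.113
side 0.12 640 ymin 0.064 zmax 0.113
high ymin 0.05828353082237381
1 [ -0.1  -0.1 -47.4]
-1 [-1.000e-01  2.000e-01  1.326e+02]
(-0.115, 0, 0.12) [0.4358 0.0893 0.12  ] tool shift [ 431.1 -538.9   78.2]
(-0.115, 0, 0.019) [0.4358 0.0893 0.019 ] tool shift [ 431.1 -538.6  179.2]
(-0.024, 0, 0.019) [0.5229 0.063  0.019 ] tool shift [ 498. -477.  179.]
```

Request:
step_arm:
  motion:
    - [221, -264, 0, 0, 0, -24, 0]
    - [221, -264, 0, 0, 0, -24, 0]
    - [221, -264, 0, 0, 0, -24, 0]
    - [221, -264, 0, 0, 0, -24, 0]
    - [221, -264, 0, 0, 0, -24, 0]
    - [221, -264, 0, 0, 0, -24, 0]
    - [443, -529, 0, 0, 0, -47.4, 0]
    - [443, -529, 0, 0, 0, -47.4, 0]
    - [443, -529, 0, 0, 0, -47.4, 0]
    - [443, -529, 0, 0, 0, -47.4, 0]
    - [443, -529, 0, 0, 0, -47.4, 0]
    - [443, -529, 0, 0, 0, -47.4, 0]
    - [443, -529, 0, 0, 0, -47.4, 0]
    - [443, -529, 0, 0, 0, -47.4, 0]
    - [443, -529, 0, 0, 0, -47.4, 0]
    - [443, -529, 0, 0, 0, -47.4, 0]
    - [443, -529, 0, 0, 0, -47.4, 0]
    - [443, -529, 0, 0, 0, -47.4, 0]

```text
time_s: 1.9
position: [0.451, 0.0826, 0.1978]
ee_rot: [2.524, 1.871, -0.002]
ft_force: [0.0, -0.9, -0.3]
opening: -0.0003
grip_force: 0.0
```

```bash
python3 - <<'E'
from h import *
s=env.sense();print(s["time_s"],s["position"],s["ee_rot"],s["opening"],s["joints"].round(2))
i=env.camera_info("wrist");p,d=env.camera("wrist");np.savez("pics/w1.npz",p=p,d=d,E=i["extrinsics"]);cv2.imwrite("pics/w1.png",p[:,:,::-1]);print(i)
cp=[.5459,.0561,-.2925]
for n,q in dict(tailL=(-.074,.011,.027),tailR=(-.074,-.011,.027),fenceEnd=(-.095,.013,.017),hub=(0,-.08,.044),knob=(.09*np.sin(-.6),-.08-.09*np.cos(.6),.086),c1=(-.105,.048,.009),c2=(-.105,-.13,.009)).items(): print(n,proj(i,w(cp,q)).round(0))
E
```

```text
1.9 [0.45099967 0.08255703 0.19776408] [ 2.52376940e+00  1.87071613e+00 -1.88846837e-03] -0.00025352847501458907 [ 0.37  0.05 -0.65  2.01  0.04  1.09 -0.59]
{'vertical_fov': 62.061034862497294, 'cx': 313.3931771582243, 'cy': 240.10734425371714, 'extrinsics': array([[ 0.95722202, -0.28935145, -0.00132338, -0.40675185],
       [-0.27352919, -0.90635225,  0.3220363 ,  0.15626429],
       [-0.09438112, -0.30789825, -0.9467264 ,  0.44796265],
       [ 0.        ,  0.        ,  0.        ,  1.        ]])}
tailL [342. 188.]
tailR [342. 212.]
fenceEnd [318. 184.]
hub [423. 291.]
knob [369. 389.]
c1 [307. 143.]
c2 [308. 320.]
```

View pics/w1.png

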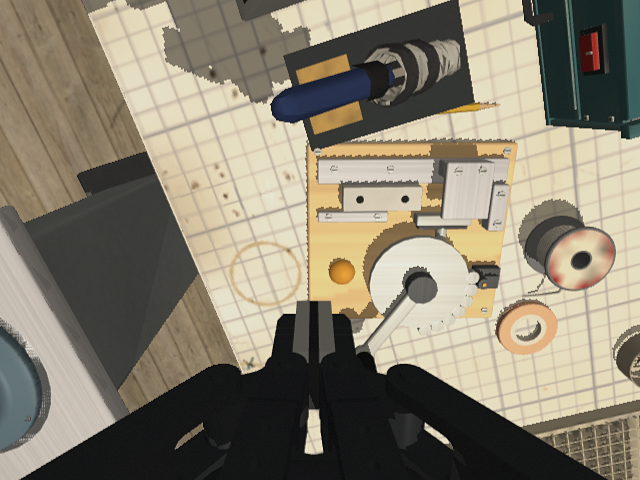

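The wrist view matches the fit: the block tail sits at (343, 187–211), as predicted. The wrist camera hangs over the soldering iron side at (330, 95), so I'll turn a quarter so the camera trails behind the push.

Request:
step_arm:
  motion:
    - [2, -2, 0, 0, 0, -9, 0]
    - [2, -2, 0, 0, 0, -17, 0]
    - [2, -2, 0, 0, 0, -26, 0]
    - [2, -2, 0, 0, 0, -34, 0]
    - [2, -2, 0, 0, 0, -43, 0]
    - [2, -2, 0, 0, 0, -51, 0]
    - [2, -2, 0, 0, 0, -60, 0]
    - [2, -2, 0, 0, 0, -68, 0]
    - [2, -2, 20, 0, 0, -77, 0]
    - [2, -2, 50, 0, 0, -85, 0]
    - [2, -2, 80, 0, 0, -90, 0]
    - [2, -2, 110, 0, 0, -90, 0]
    - [2, -2, 135, 0, 0, -90, 0]
    - [2, -2, 135, 0, 0, -90, 0]
    - [2, -2, 135, 0, 0, -90, 0]

```text
time_s: 3.45
position: [0.4499, 0.0863, 0.0633]
ee_rot: [-0.459, -3.107, 0.0]
ft_force: [0.8, 0.3, 0.5]
opening: 0.0
grip_force: 0.0
```

```bash
cat >> h.py <<'E'
from scipy.spatial.transform import Rotation as R
CP=[.5459,.0561,-.2925]
def toC(P):
    c,s=np.cos(CP[2]),np.sin(CP[2]);d=np.array(P[:2])-CP[:2];return np.array([c*d[0]+s*d[1],-s*d[0]+c*d[1],P[2]])
E
python3 - <<'E'
from h import *
s=env.sense();print(s["time_s"],toC(s["position"]).round(4),R.from_rotvec(s["ee_rot"]).as_matrix().round(3),s["joints"].round(2))
i=env.camera_info("wrist");p,d=env.camera("wrist");cv2.imwrite("pics/w2.png",p[:,:,::-1])
for n,q in dict(tailL=(-.074,.011,.027),tailR=(-.074,-.011,.027),headL=(-.004,.011,.027)).items(): print(n,proj(i,w(CP,q)).round(0))
E
```

```text
3.45 [-0.1006  0.0013  0.0633] [[-0.957  0.289 -0.001]
 [ 0.289  0.957 -0.   ]
 [ 0.001 -0.    -1.   ]] [ 0.35  0.28 -0.69  2.13  0.24  0.81  0.79]
tailL [330. 302.]
tailR [293. 302.]
headL [328. 399.]
```

View pics/w2.png

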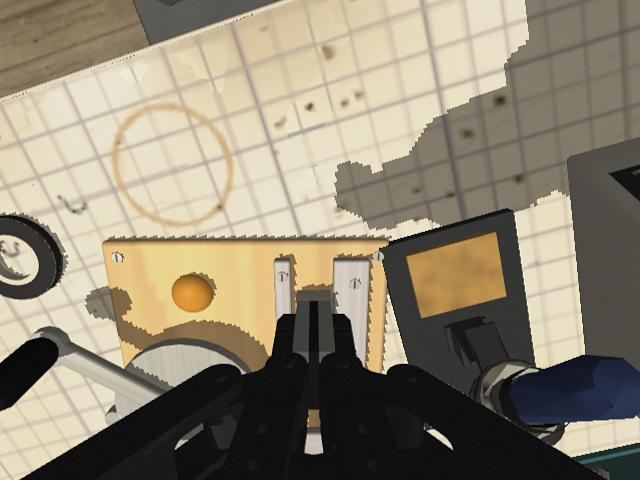

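Fingers are centred between strip and fence (312 against 314), with the block tail just ahead of them near row 295. Now descend and push.

Request:
step_arm:
  motion:
    - [0, -1, 20, 0, 0, 0, 0]
    - [0, -1, 43, 0, 0, 0, 0]
    - [0, -1, 43, 0, 0, 0, 0]
    - [-6, -1, 43, 0, 0, 0, 0]
    - [-12, -1, 43, 0, 0, 0, 0]
    - [-17, -1, 43, 0, 0, 0, 0]
    - [-22, -1, 43, 0, 0, 0, 0]
    - [-27, -1, 43, 0, 0, 0, 0]
    - [-32, -1, 43, 0, 0, 0, 0]
    - [-37, -1, 43, 0, 0, 0, 0]
    - [-42, -1, 43, 0, 0, 0, 0]
    - [-47, -1, 43, 0, 0, 0, 0]
    - [-52, -1, 43, 0, 0, 0, 0]
    - [-57, -1, 43, 0, 0, 0, 0]
    - [-62, -1, 43, 0, 0, 0, 0]
    - [-66, -1, 43, 0, 0, 0, 0]
    - [-68, -1, 43, 0, 0, 0, 0]
    - [-70, -1, 43, 0, 0, 0, 0]

```text
time_s: 5.3
position: [0.5168, 0.0659, 0.0201]
ee_rot: [-0.456, -3.108, 0.0]
ft_force: [0.1, 0.1, -0.0]
opening: -0.0
grip_force: 0.0
```

```bash
python3 - <<'E'
from h import *
print(toC(env.sense()["position"]).round(4))
p,d=env.camera("scene");c=cv2.resize(p[240:365,250:416],None,fx=4.8,fy=4.8,interpolation=cv2.INTER_CUBIC)
cv2.imwrite("pics/s2.png",cv2.convertScaleAbs(c,alpha=1.3,beta=10)[:,:,::-1])
E
```

```text
[-0.0307  0.001   0.0201]
```

View pics/s2.png

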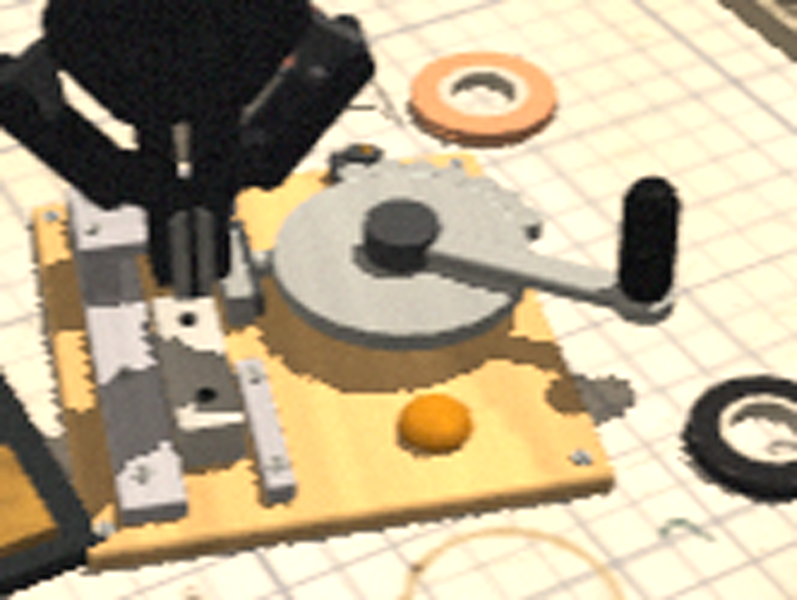

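```bash
python3 - <<'E'
from h import *
i=env.camera_info("scene");p,d=env.camera("scene");E=i["extrinsics"]
for q in [(-.031,0,.02),(-.031,0,.06),(-.009,0,.02),(-.074,0,.027)]:
    print(q,((proj(i,w(CP,q))-[250,240])*4.8).round(0))
for cv in (220,250,270,285,292,300,330,400,440):
    for cu in (175,208):
        u,v=int(250+cu/4.8),int(240+cv/4.8);z=d[v,u]
        P=np.array([(u-i["cx"])/K(i)*z,(v-i["cy"])/K(i)*z,z]);print(cu,cv,z.round(3),toC(E[:3,:3].T@(P-E[:3,3])).round(3),p[v,u])
s=env.sense();print(s["position"],s["joints"].round(3))
E
```

```text
(-0.031, 0, 0.02) [197. 359.]
(-0.031, 0, 0.06) [193. 269.]
(-0.009, 0, 0.02) [188. 319.]
(-0.074, 0, 0.027) [216. 427.]
175 220 0.751 [-0.041  0.007  0.091] [60 57 54]
208 220 0.755 [-0.041 -0.004  0.089] [51 48 45]
175 250 0.758 [-0.042  0.007  0.078] [40 39 39]
208 250 0.76 [-0.043 -0.004  0.077] [53 52 49]
175 270 0.765 [-0.04   0.008  0.068] [42 42 39]
208 270 0.768 [-0.039 -0.004  0.066] [54 51 48]
175 285 0.767 [-0.041  0.008  0.063] [56 49 40]
208 285 0.767 [-0.043 -0.003  0.063] [54 53 46]
175 292 0.768 [-0.041  0.008  0.061] [68 58 50]
208 292 0.772 [-0.04  -0.003  0.059] [51 52 43]
175 300 0.772 [-0.04   0.008  0.056] [149 138 123]
208 300 0.815 [-0.008 -0.007  0.028] [185 175 156]
175 330 0.805 [-0.02   0.007  0.026] [187 177 156]
208 330 0.803 [-0.023 -0.005  0.027] [189 178 159]
175 400 0.773 [-0.057  0.012  0.027] [88 83 72]
208 400 0.772 [-0.059  0.001  0.027] [33 33 29]
175 440 0.774 [-0.063  0.013  0.015] [78 69 60]
208 440 0.765 [-0.071  0.003  0.021] [72 68 60]
[0.51697719 0.06591456 0.02018803] [ 0.317  0.458 -0.607  2.009  0.366  0.782  0.774]
```

The arm passed over the block: camera depth puts the fingertips at z ≈ 0.057 while the reported TCP is 0.020. I'll check this with the wrist and side cameras.

```bash
python3 - <<'E'
from h import *
for n in ("side","wrist","scene"):
    i=env.camera_info(n);p,d=env.camera(n);E=i["extrinsics"]
    v,u=np.mgrid[:480,:640];P=np.stack([(u-i["cx"])/K(i)*d,(v-i["cy"])/K(i)*d,d],-1)
    W=(P-E[:3,3])@E[:3,:3];C=np.apply_along_axis(toC,-1,W)
    k=(d>0)&(abs(C[...,0]+.031)<.016)&(abs(C[...,1])<.02)&(C[...,2]<.14)&(C[...,2]>.03)
    q=C[k];print(n,len(q),np.percentile(q,[0,1,5,25],axis=0).round(3).tolist(), "x max",q[:,0].max().round(3) if len(q) else 0)
    print(np.histogram(q[:,2],bins=np.arange(.03,.141,.01))[0])
    if n=="side": cv2.imwrite("pics/side2.png",cv2.resize(p[180:330,240:440],None,fx=4,fy=4,interpolation=cv2.INTER_CUBIC)[:,:,::-1])
E
```

```text
side 641 [[-0.047, -0.02, 0.03], [-0.047, -0.019, 0.055], [-0.046, -0.012, 0.061], [-0.043, -0.004, 0.075]] x max -0.016
[  1   0  26  89  63  16  28 136 117 103  62]
wrist 12512 [[-0.047, -0.02, 0.055], [-0.047, -0.02, 0.059], [-0.045, -0.017, 0.065], [-0.043, -0.005, 0.087]] x max -0.019
[   0    0  165  946 1152 1194 2373 3645  986  808 1243]
scene 679 [[-0.047, -0.02, 0.056], [-0.047, -0.02, 0.059], [-0.046, -0.017, 0.063], [-0.043, -0.006, 0.079]] x max -0.018
[  0   0  12  81  85  84  98 157  59  38  65]
```

View pics/side2.png

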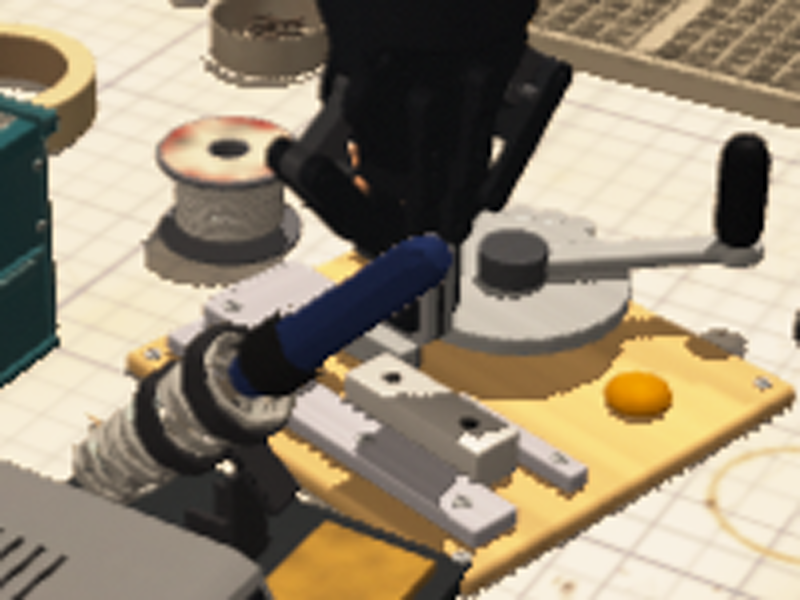

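The side view confirms it: the fingertips (430, 330) end beside the hub, clear above the unmoved block (345–520, 355–485). So the real tips are about 35 mm short of the reported TCP. I'll back off and descend further, watching the force.

Request:
step_arm:
  motion:
    - [35, 1, 0, 0, 0, 0, 0]
    - [72, 1, 0, 0, 0, 0, 0]
    - [72, 1, 0, 0, 0, 0, 0]
    - [72, 1, 10, 0, 0, 0, 0]
    - [72, 1, 18, 0, 0, 0, 0]
    - [72, 1, 18, 0, 0, 0, 0]

```text
time_s: 6.15
position: [0.4481, 0.0871, 0.0009]
ee_rot: [-0.458, -3.106, 0.0]
ft_force: [-0.2, -0.5, 0.6]
opening: -0.0001
grip_force: 0.0
```

```bash
python3 - <<'E'
from h import *
s=env.sense();t=toC(s["position"]);print(s["time_s"],t.round(4),s["ft_force"].round(2))
for n in ("side","wrist","scene"):
    i=env.camera_info(n);p,d=env.camera(n);E=i["extrinsics"]
    v,u=np.mgrid[:480,:640];P=np.stack([(u-i["cx"])/K(i)*d,(v-i["cy"])/K(i)*d,d],-1)[d>0]
    C=np.apply_along_axis(toC,-1,(P-E[:3,3])@E[:3,:3])
    dx=C[:,0]-t[0];dark=p[d>0].max(1)<75
    k=(abs(dx)<.016)&(abs(C[:,1])<.012)&(C[:,2]>.022)&dark;print(n,"tip z",np.percentile(C[k,2],[0,2,5]).round(3))
    for a in (.018,.03,.04):
        k=(abs(dx)>a)&(abs(dx)<.06)&(abs(C[:,1])<.06)&(C[:,2]>.03)&dark;print("  x off>",a,k.sum(),np.percentile(C[k,2],[0,2]).round(3) if k.any() else "")
E
```

```text
6.15 [-0.1026  0.0014  0.0009] [-0.2  -0.51  0.61]
side tip z [0.038 0.043 0.047]
  x off> 0.018 10434 [0.1   0.143]
  x off> 0.03 7128 [0.163 0.173]
  x off> 0.04 3246 [0.321 0.329]
wrist tip z [0.037 0.042 0.046]
  x off> 0.018 982 [0.1   0.102]
  x off> 0.03 0 
  x off> 0.04 0 
scene tip z [0.038 0.042 0.046]
  x off> 0.018 11232 [0.03  0.169]
  x off> 0.03 8020 [0.03  0.174]
  x off> 0.04 3925 [0.03  0.333]
```

Request:
step_arm:
  motion:
    - [0, -1, 8, 0, 0, 0, 0]
    - [0, -1, 16, 0, 0, 0, 0]
    - [0, -1, 16, 0, 0, 0, 0]
    - [-7, -1, 16, 0, 0, 0, 0]
    - [-14, -1, 16, 0, 0, 0, 0]
    - [-18, -1, 16, 0, 0, 0, 0]
    - [-22, -1, 16, 0, 0, 0, 0]
    - [-26, -1, 16, 0, 0, 0, 0]
    - [-30, -1, 16, 0, 0, 0, 0]
    - [-30, -1, 16, 0, 0, 0, 0]

```text
time_s: 7.3
position: [0.4775, 0.0778, -0.0137]
ee_rot: [0.457, 3.107, 0.0]
ft_force: [-0.0, -0.4, 0.2]
opening: -0.0001
grip_force: 0.0
```

```bash
python3 - <<'E'
from h import *
s=env.sense();print(s["time_s"],toC(s["position"]).round(4),s["ft_force"].round(2))
p,d=env.camera("scene");c=cv2.resize(p[240:365,250:416],None,fx=4.8,fy=4.8,interpolation=cv2.INTER_CUBIC)
cv2.imwrite("pics/s3.png",cv2.convertScaleAbs(c,alpha=1.3,beta=10)[:,:,::-1])
E
```

```text
7.3 [-0.0718  0.0011 -0.0137] [-0.05 -0.42  0.15]
```

View pics/s3.png

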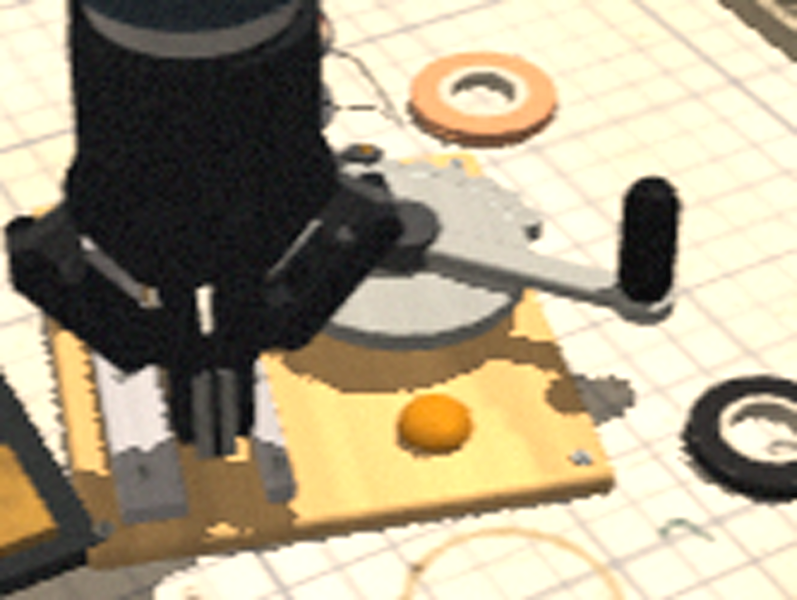

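The fingers now stand in the channel behind the block at (212, 445), and the block has moved ahead with its tail hidden behind them. Continue to the stop.

Request:
step_arm:
  motion:
    - [-5, -1, 1, 0, 0, 0, 0]
    - [-10, -1, 1, 0, 0, 0, 0]
    - [-15, -1, 1, 0, 0, 0, 0]
    - [-20, -1, 1, 0, 0, 0, 0]
    - [-25, -1, 1, 0, 0, 0, 0]
    - [-30, -1, 1, 0, 0, 0, 0]
    - [-34, -1, 1, 0, 0, 0, 0]
    - [-38, -1, 1, 0, 0, 0, 0]
    - [-41, -1, 1, 0, 0, 0, 0]
    - [-44, -1, 1, 0, 0, 0, 0]
    - [-46, -1, 1, 0, 0, 0, 0]
    - [-46, -1, 1, 0, 0, 0, 0]

```text
time_s: 8.55
position: [0.5209, 0.0637, -0.0147]
ee_rot: [0.457, 3.107, 0.0]
ft_force: [0.0, 0.8, -0.5]
opening: 0.0
grip_force: 0.0
```

Request:
step_arm:
  motion:
    - [-1, 0, 0, 0, 0, 0, 0]
    - [-2, 0, 0, 0, 0, 0, 0]
    - [-3, 0, 0, 0, 0, 0, 0]
    - [-4, 0, 0, 0, 0, 0, 0]
    - [-4, 0, 0, 0, 0, 0, 0]
    - [-4, 0, 0, 0, 0, 0, 0]

```text
time_s: 9.15
position: [0.5245, 0.0626, -0.0148]
ee_rot: [0.457, 3.108, 0.0]
ft_force: [0.1, 0.1, 0.5]
opening: -0.0001
grip_force: 0.1
```

Request:
step_arm:
  motion:
    - [-1, 0, 0, 0, 0, 0, 0]
    - [-2, 0, 0, 0, 0, 0, 0]
    - [-2, 0, 0, 0, 0, 0, 0]

```text
time_s: 9.45
position: [0.5259, 0.0622, -0.0149]
ee_rot: [-0.456, -3.108, 0.0]
ft_force: [-1.4, 0.4, 0.7]
opening: -0.0002
grip_force: 0.6
```

Request:
step_arm:
  motion:
    - [-1, 0, 0, 0, 0, 0, 0]
    - [-2, 0, 0, 0, 0, 0, 0]
    - [-2, 0, 0, 0, 0, 0, 0]

```text
time_s: 9.75
position: [0.5258, 0.0622, -0.0151]
ee_rot: [-0.455, -3.104, 0.001]
ft_force: [-4.2, 1.2, 4.4]
opening: 0.0003
grip_force: 2.7
```

The block has stalled against the stop with a 4 N reaction. Retreat, rise, and turn above the knob.

Request:
step_arm:
  motion:
    - [4, 0, 0, 0, 0, 0, 0]
    - [12, 0, 0, 0, 0, 0, 0]
    - [12, 0, -40, 0, 0, 0, 0]
    - [12, 0, -85, 0, 0, 0, 0]
    - [12, 0, -130, 0, 0, 8, 20]
    - [17, -40, -130, 0, 0, 16, 50]
    - [23, -80, -130, 0, 0, 24, 85]
    - [27, -120, -130, 0, 0, 32, 85]
    - [28, -154, -130, 0, 0, 40, 85]
    - [28, -154, -130, 0, 0, 48, 85]
    - [28, -154, -130, 0, 0, 56, 85]
    - [28, -154, -130, 0, 0, 64, 85]
    - [28, -154, -130, 0, 0, 72, 85]
    - [28, -154, -130, 0, 0, 80, 85]
    - [28, -154, -130, 0, 0, 88, 85]
    - [28, -154, -130, 0, 0, 90, 85]
    - [28, -154, -130, 0, 0, 90, 85]

```text
time_s: 11.45
position: [0.457, -0.0781, 0.1153]
ee_rot: [2.519, 1.875, 0.001]
ft_force: [0.1, -0.6, -0.1]
opening: 0.0855
grip_force: 0.0
```

```bash
python3 - <<'E'
from h import *
s=env.sense();print(s["time_s"],toC(s["position"]).round(4),s["opening"],R.from_rotvec(s["ee_rot"]).as_matrix().round(3).tolist(),s["joints"].round(2))
i=env.camera_info("wrist");p,d=env.camera("wrist");E=i["extrinsics"]
k=w(CP,(.09*np.sin(-.6),-.08-.09*np.cos(.6),.086));print("knob top pred",proj(i,k).round(0))
for x in (-.01,): print("tail pred",[proj(i,w(CP,(x,y,.027))).round(0) for y in(.011,-.011)],"ovh",proj(i,w(CP,(.012,0,.041))).round(0))
cv2.imwrite("pics/w3.png",p[:,:,::-1])
E
```

```text
11.45 [-0.0464 -0.1541  0.1153] 0.08545955946119625 [[0.287, 0.958, 0.001], [0.958, -0.287, -0.001], [-0.0, 0.001, -1.0]] [ 0.48  0.16 -0.43  2.09  0.08  0.91 -0.28]
knob top pred [307. 263.]
tail pred [array([381., -51.]), array([378.,  -6.])] ovh [425. -36.]
```

View pics/w3.png

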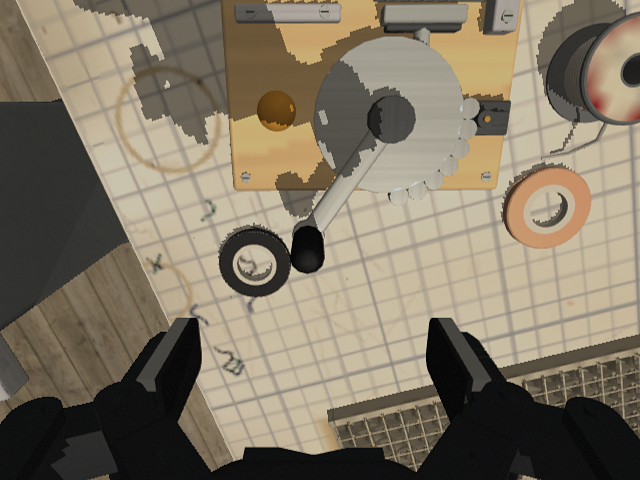

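The wrist view shows the knob top at (308, 262), as predicted, between the open fingers. I'll check the block position too, then descend.

```bash
python3 - <<'E'
from h import *
for n in("scene","side"):
    i=env.camera_info(n);p,d=env.camera(n);E=i["extrinsics"];v,u=np.mgrid[:480,:640]
    P=np.stack([(u-i["cx"])/K(i)*d,(v-i["cy"])/K(i)*d,d],-1)[d>0];C=np.apply_along_axis(toC,-1,(P-E[:3,3])@E[:3,:3])
    k=(abs(C[:,1])<.009)&(C[:,0]>-.1)&(C[:,0]<.012)&(C[:,2]<.06)
    q=C[k];print(n,"top xmin",q[(q[:,2]>.024)][:,0].min(),"floor xmax",q[q[:,2]<.012][:,0].max())
E
```

```text
scene top xmin -0.012138343889764768 floor xmax -0.007399315165069043
side top xmin -0.012440405331401862 floor xmax -0.00850928594857672
```

Request:
step_arm:
  motion:
    - [0, -4, 30, 0, 0, 0, 85]
    - [0, -4, 60, 0, 0, 0, 85]
    - [0, -4, 85, 0, 0, 0, 85]
    - [0, -4, 102, 0, 0, 0, 85]
    - [0, -4, 102, 0, 0, 0, 85]
    - [0, -4, 102, 0, 0, 0, 60]

```text
time_s: 12.2
position: [0.4532, -0.0766, 0.0133]
ee_rot: [-2.52, -1.875, -0.0]
ft_force: [0.9, -0.1, 0.2]
opening: 0.0729
grip_force: 0.0
```

Block tail is at x ≈ −11, against the stop within tolerance. Close on the knob.

Request:
step_arm:
  motion:
    - [0, 0, 0, 0, 0, 0, 10]
    - [0, 0, 0, 0, 0, 0, 10]
    - [0, 0, 0, 0, 0, 0, 10]
    - [0, 0, 0, 0, 0, 0, 10]
    - [0, 0, 0, 0, 0, 0, 10]
    - [0, 0, 0, 0, 0, 0, 10]
    - [0, 0, 0, 0, 0, 0, 10]
    - [0, 0, 0, 0, 0, 0, 10]
  newtons: 40

```text
time_s: 13.0
position: [0.4536, -0.0769, 0.014]
ee_rot: [2.52, 1.874, 0.001]
ft_force: [-1.4, -1.0, 5.7]
opening: 0.0188
grip_force: 39.0
```

Request:
step_arm:
  motion:
    - [-2.5, 3.8, 0, 0, 0, 0, 10]
    - [-4.7, 7.7, 0, 0, 0, 0, 10]
    - [-6.7, 11.7, 0, 0, 0, 0, 10]
    - [-8.6, 15.8, 0, 0, 0, 0, 10]
    - [-10.2, 20, 0, 0, 0, 0, 10]
    - [-11.7, 24.2, 0, 0, 0, 0, 10]
    - [-12.9, 28.5, 0, 0, 0, 0, 10]
    - [-13.9, 32.9, 0, 0, 0, 0, 10]
    - [-14.6, 37.3, 0, 0, 0, 0, 10]
    - [-15.2, 41.8, 0, 0, 0, 0, 10]
    - [-15.2, 41.8, 0, 0, 0, 0, 10]

```text
time_s: 14.1
position: [0.4889, -0.1032, 0.014]
ee_rot: [-2.521, -1.875, 0.001]
ft_force: [-2.0, 0.7, 8.0]
opening: 0.0191
grip_force: 39.3
```

```bash
cat >> h.py <<'E'
def lever():
    s=env.sense();t=toC(s["position"]);q=.6+np.arctan2(t[0],-.08-t[1]);print(s["time_s"],t.round(4),"q",q.round(3),"r",np.hypot(t[0],t[1]+.08).round(4),s["ft_force"].round(1),s["opening"],s["grip_force"])
    # lever angle from the scene/side cameras: bar-coloured points z .030-.040 around pivot
    for n in("scene","side"):
        i=env.camera_info(n);p,d=env.camera(n);E=i["extrinsics"];v,u=np.mgrid[:480,:640]
        P=np.stack([(u-i["cx"])/K(i)*d,(v-i["cy"])/K(i)*d,d],-1)[d>0];C=np.apply_along_axis(toC,-1,(P-E[:3,3])@E[:3,:3])
        r=np.hypot(C[:,0],C[:,1]+.08);k=(r>.025)&(r<.085)&(abs(C[:,2]-.039)<.004)&(C[:,1]<-.08)
        a=.6+np.arctan2(C[k,0],-.08-C[k,1]);print(n,k.sum(),np.median(a).round(3) if k.any() else "")
E
python3 -c "
from h import *
lever()"
```

```text
14.1 [-0.0087 -0.169   0.014 ] q 0.503 r 0.0894 [-2.   0.7  8. ] 0.019148997434138344 39.28973285481334
scene 231 0.432
side 230 0.417
```

```bash
python3 - <<'E'
from h import *
for n in("scene","side"):
    z=np.load(f"pics/{n}.npz");p,d=z["p"],z["d"];i=env.camera_info(n);E=i["extrinsics"];v,u=np.mgrid[:480,:640]
    P=np.stack([(u-i["cx"])/K(i)*d,(v-i["cy"])/K(i)*d,d],-1)[d>0];C=np.apply_along_axis(toC,-1,(P-E[:3,3])@E[:3,:3])
    r=np.hypot(C[:,0],C[:,1]+.08);k=(r>.025)&(r<.085)&(abs(C[:,2]-.039)<.004)&(C[:,1]<-.08)
    a=.6+np.arctan2(C[k,0],-.08-C[k,1]);print(n,k.sum(),np.median(a).round(3))
E
```

```text
scene 238 -0.083
side 268 -0.089
```

Subtracting the bias seen at the start (−0.085), the cameras confirm q ≈ 0.51. Continue to 0.75.

Request:
step_arm:
  motion:
    - [-0.3, 4.5, 0, 0, 0, 0, 10]
    - [-0.5, 9, 0, 0, 0, 0, 10]
    - [-0.3, 13.5, 0, 0, 0, 0, 10]
    - [0, 18, 0, 0, 0, 0, 10]
    - [0.5, 22.4, 0, 0, 0, 0, 10]
    - [0.5, 22.4, 0, 0, 0, 0, 10]
    - [0.5, 22.4, 0, 0, 0, 0, 10]
    - [0.5, 22.4, 0, 0, 0, 0, 10]
    - [0.5, 22.4, 0, 0, 0, 0, 10]

```text
time_s: 15.1
position: [0.5089, -0.109, 0.0139]
ee_rot: [-2.519, -1.874, 0.004]
ft_force: [-5.0, 1.3, 10.0]
opening: 0.0188
grip_force: 39.5
```

```bash
python3 - <<'E'
from h import *
lever()
for n in("scene","side"):
    i=env.camera_info(n);p,d=env.camera(n);E=i["extrinsics"];v,u=np.mgrid[:480,:640]
    P=np.stack([(u-i["cx"])/K(i)*d,(v-i["cy"])/K(i)*d,d],-1)[d>0];C=np.apply_along_axis(toC,-1,(P-E[:3,3])@E[:3,:3])
    q=C[(abs(C[:,1])<.009)&(C[:,0]>-.1)&(C[:,0]<.012)&(C[:,2]<.06)];t=q[q[:,2]>.024];print(n,"tail",t[:,0].min().round(4),"top z",np.median(t[:,2]).round(4))
print(np.abs(env.sense()["qvel"]).max())
E
```

```text
15.1 [ 0.0122 -0.1688  0.0139] q 0.736 r 0.0896 [-5.   1.3 10. ] 0.01883449434846579 39.4983715005219
scene 221 0.675
side 214 0.661
scene tail -0.0111 top z 0.0279
side tail -0.0126 top z 0.0279
0.0007255400595645748
```

```bash
python3 -c "
from cell import env
print(env.finish_job())"
```

```text
the job is handed in; nothing more can be done
None
```

I handed the job in with the block against the end stop and the knob gripped at about 40 N in the third notch, lever at about 0.74–0.76 rad by TCP and cameras; the jaw's force on the block wasn't measured, and no verdict came back.

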